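# Walk the full storage bin back to the counter strip

### The arm

A 6-joint arm with a two-finger parallel gripper is mounted at the origin on the work surface. World frame = base frame: x ahead of the robot, y to its left, z up, the work surface at z = 0. Lengths are in m, angles in rad, forces in N, time in s.
With the tool pointing down it reaches from about 0.35 to 0.8 m from the base axis. Payload 7.3 kg.
Tool frame: the origin (TCP) lies between the finger pads; the fingertips stand 25 mm ahead of it and the grasp point (between the pads) lies 6 mm ahead of it (r.tip_extent is the distance from the TCP to the fingertips, in m); z points along the fingers, y is the direction in which the jaws open and shut (so a half turn about z gives the same grasp; the last joint's range is limited). The gripper opens to 85 mm and grips with 20 to 120 N. Pads are 22 mm wide; open, the fingers measure 114 mm over their backs; the gripper's body (76 mm by 85 mm) begins 54 mm behind the grasp point. The pads swing forward as they close: fully open they stand 13 mm farther back than shut.
Start: joints at [-1.349, 0.342, 1.524, -0, 1.275, -0.146], TCP at [0.189, -0.49, 0.232] pointing down, gripper open.
Joint ranges: [-2.53, 2.53], [-0.77, 2.02], [0.04, 2.7], [-1, 4.14], [0.28, 2.66], [-3.11, 3.11]. Speed limits (rad/s): [2.57, 2.57, 3.14, 3.14, 3.14, 3.14].

### API

Orientations are given as a unit quaternion [x, y, z, w].
In Python, from workcell import r, command_gripper, optics gives the robot as it stands. The module is installed in compiled form; this text tells all that it offers. Calls block until the motion is done:
- r.reach(position, orientation): joint-space move of the TCP to a pose.
- r.move_straight(position, orientation=None, speed=0.15, max_force=None): straight line of the TCP; orientation=None keeps the orientation; speed is the mean speed in m/s. With max_force (N) it stops when the force on the tool has changed by that much, and returns True; else False.
- r.movej(angles): joint-space move.
- command_gripper(opening, force=None): finger opening in m; force is the grip in N (None keeps the last); returns when the fingers have stopped.
- r.hold(seconds).
- r.solve_ik(position, orientation): joint angles nearest the present ones, or None.
- r.read_state(): the state.
- optics.get_image(name): name is "side" or "top"; returns (picture, depth): 420x560x3 uint8, red, green, blue; 420x560 float32, m along the optical axis (not along the pixel's ray), 0 where there is no reading.
- optics.camera_model(name): a dict with "K" (3x3 intrinsics, pixels), "R" (3x3) and "t" (3): a world point X has camera coordinates R X + t. Camera axes: x right, y down, z forward; pixel columns grow to the right and rows downward; lengths in m; the calibration is good to about 2 mm. A picture is of the moment at which its call begins. camera_model takes no time and is no camera call.
A pose or a line that the arm cannot do raises r.PlanningError and nothing moves.
- r.finish_job(): hands the job in, once; it reports no verdict.
The state is a dict: "time_s": time; "joint_positions": joint angles; "dq": joint speeds; "tau": joint torques, N m; "eef_pos": TCP position; "eef_rot": TCP orientation; "contact_force": force on the tool from outside, world axes, zero at the start; "torque": the same for the moment, N m; "grip_width": finger opening in m.
Only numpy, scipy, OpenCV 4.12 (cv2) and the standard library are available. Lean on these libraries where they do the work, as an engineer would, in place of code of your own. Each camera call takes 0.05 s, during which the arm holds its last target.

### The job

The heavy green storage bin is full again: walk it straight ahead, away from the robot, across its cork mat until it stands square against the wooden strip, by pushing the two corners nearest the robot in turn. Seen from the robot, push the left corner about 3 cm ahead of the right, then the right corner until it is level or a little ahead, then the left about 3 cm ahead again, and carry on in turn until the bin is home and square. Keep the bin flat on the counter, never let it swing round more than about 20 degrees, and leave the cream bin where it stands.

Things in the scene. Friction and masses are not known exactly. Their poses are not given: they have to be found in the camera images.
- green_bin: Green storage bin with flat green lid (wooden inlay), to be moved: 110 mm deep (x), 190 wide (y), 85 tall, 0.7-1.0 kg, about 5-15 N to push; too big to grasp, slides when pushed. Origin: centre of underside; x ahead (to the strip), y left, z up. Near face to push: x = -55 mm; left corner y = +95, right y = -95. Starts 95-140 mm short of the strip, within 3 deg of square, in either lane.
- cream_bin: Bystander: a bin of the same shape and size but cream coloured, in the other lane, about 60 mm beside the green one. Same origin and axes. Must stay where it is.
- strip: Fixed wooden strip, 500 mm long (y), 24 deep, 26 high. Origin: on the counter, middle of its near face; x ahead (away from the robot), y left, z up. Two flush cork mats (118 x 200 mm, no step) before it mark the lanes, y = +125 and -125 mm. A bin that is home touches the strip: origin at x = -55 mm, y = +125 or -125 mm (the lane it started in).
- strip_diag (a point): Invisible reference, 20 mm above the strip's origin, turned 45 deg counter-clockwise (from above) from the strip's frame. Only tells which way the green bin is turned: its x makes 45 deg with the bin's x when the bin is square, more when the left corner is ahead, less when the right one is.
Mind the look-alikes: they are no part of the job. Leave any orange or yellow look-alike of the green_bin alone.

How it is judged:
On the way, in this order (a step that is already met when the one before it is completed fails the run):
1. the left corner is pushed ahead: the bin is turned at least 5 degrees to the right (left corner 16 mm ahead of the right) (angle between the x axis of strip_diag and the x axis of green_bin, either way round above 0.873 rad), for 0.1 s.
2. the right corner has caught up: level to within 2.5 degrees (8 mm), or ahead (angle between the x axis of strip_diag and the x axis of green_bin, either way round below 0.829 rad), for 0.1 s.
3. the left corner is pushed ahead again, by at least 5 degrees (16 mm) (angle between the x axis of strip_diag and the x axis of green_bin, either way round above 0.873 rad), for 0.1 s.
At the end, for the whole second after the job is handed in: The green bin stands flat and at rest against the strip: its origin within 15 mm of its touching position along the strip's x, within 25 mm sideways of the middle of its lane, and square to the strip within 10 degrees; the cream bin is within 20 mm of where it started (x of green_bin in the frame of strip above -0.07 m and angle between the x axis of green_bin and the x axis of strip, either way round below 0.175 rad and (y of green_bin in the frame of strip between 0.1 and 0.15 m or y of green_bin in the frame of strip between -0.15 and -0.1 m) and angle between green_bin's own z axis and vertical below 0.05 rad and height (world z) of green_bin below 0.008 m and linear speed of green_bin below 0.01 m/s and distance of cream_bin from where it was at the start of the episode below 0.02 m).
It fails at once if the green bin swings round more than 25 degrees from square (angle between the x axis of green_bin and the x axis of strip, either way round above 0.436 rad).
It fails at once if the green bin is tipped more than 10 degrees or lifted off the counter (angle between green_bin's own z axis and vertical above 0.175 rad or height (world z) of green_bin above 0.02 m).
It fails at once if the cream bin is moved more than 20 mm (distance of cream_bin from where it was at the start of the episode above 0.02 m).
It also fails if it takes over 67 s, if anything falls off the work surface, if the arm or the gripper's body presses on something with over 40 N, if the wrist force passes 120 N, or if a joint passes its speed limit or range.

## Working session

There is one attempt and no reset: what is moved stays moved. The work goes in short steps, each a Python script; the robot and the scene stay as the last script left them, time stands still between calls to the robot, and variables do not carry over. Pictures are saved under pics/ and viewed, and the job is handed in when it is done.

```bash
mkdir -p pics
python3 - <<'E'
from workcell import r, command_gripper, optics
import cv2,numpy as np
for n in("top","side"):
    im,d=optics.get_image(n); cv2.imwrite(f"pics/{n}0.png",im[:,:,::-1]); m=optics.camera_model(n)
    print(n,m["K"].tolist(),np.round(m["R"],4).tolist(),np.round(m["t"],4).tolist())
s=r.read_state();print(s["time_s"],s["eef_pos"],s["eef_rot"],s["contact_force"],s["grip_width"],r.tip_extent)
E
```

```text
top [[513.5133026901364, 0.0, 287.4332416186553], [0.0, 513.5133026901364, 205.65213927754328], [0.0, 0.0, 1.0]] [[-0.0225, -0.9996, -0.014], [-0.9955, 0.0237, -0.0919], [0.0922, 0.0118, -0.9957]] [-0.0724, 0.5764, 1.0763]
side [[384.18227395962526, 0.0, 282.221164742436], [0.0, 384.18227395962526, 213.21279796489083], [0.0, 0.0, 1.0]] [[-0.9534, -0.3011, -0.0175], [-0.145, 0.5088, -0.8486], [0.2644, -0.8065, -0.5288]] [0.4988, 0.1423, 0.4827]
0.1 [ 0.18869529 -0.48954529  0.23120263] [ 9.83141824e-01  1.82843348e-01 -2.36920182e-05 -6.81120346e-04] [-0.98771351  0.58718207 -0.85158041] 0.08543034536163582 0.025
```

View pics/top0.png

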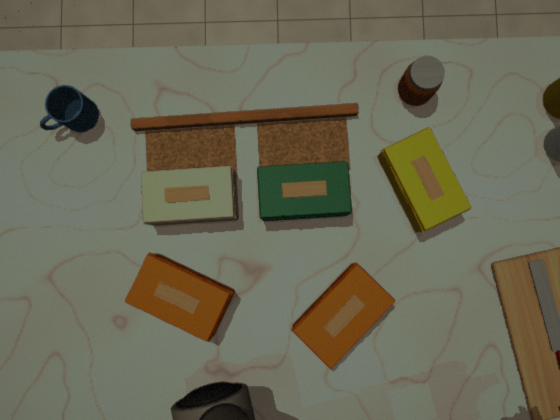

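View pics/side0.png

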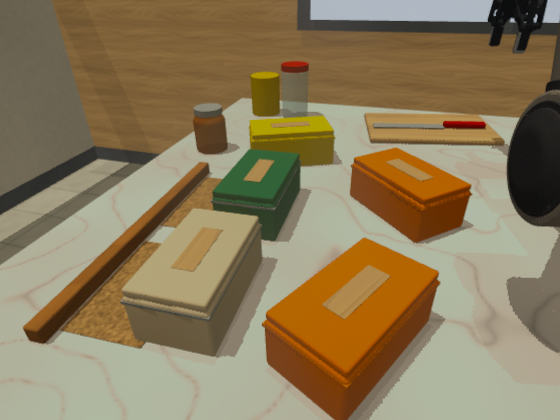

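The top view shows the green bin at (304,190), with cork still ahead of it and the strip behind. The cream bin is beside it at (188,195). The look-alikes are orange at (180,297) and (343,315), and yellow at (425,180). Only (304,190) is green and stands in a lane, so that is the one to push. Next I'll measure it and confirm with a crop.

```bash
cat > h.py <<'E'
from workcell import r, command_gripper, optics
import cv2,numpy as np
def rays(n,uv,z):
    m=optics.camera_model(n);K,R,t=map(np.array,(m["K"],m["R"],m["t"]))
    uv=np.atleast_2d(uv).astype(float); d=np.c_[(uv-K[:2,2])/[K[0,0],K[1,1]],np.ones(len(uv))]@R
    c=-R.T@t; return c+d*((z-c[2])/d[:,2])[:,None]
def cloud(n,d):
    m=optics.camera_model(n);K,R,t=map(np.array,(m["K"],m["R"],m["t"]))
    v,u=np.indices(d.shape); P=np.stack([(u-K[0,2])/K[0,0]*d,(v-K[1,2])/K[1,1]*d,d],-1)
    return (P-t)@R
R_={"green":((60,100,20),(92,255,255)),"cream":((20,40,100),(35,130,255)),"orange":((5,215,90),(14,255,255)),"yellow":((24,200,90),(32,255,255))}
def mask(im,c):
    return cv2.inRange(cv2.cvtColor(im,cv2.COLOR_RGB2HSV),*[np.array(x) for x in R_[c]])
def rect(im,d,c,z=.085):
    "top lid: returns centre, yaw (x axis), sizes in world"
    W=cloud("top",d); m=mask(im,c); m[(W[...,2]<z-.012)|(W[...,2]>z+.012)|(d==0)]=0
    m=cv2.morphologyEx(m,cv2.MORPH_OPEN,np.ones((3,3)))
    out=[]
    for k in cv2.findContours(m,cv2.RETR_EXTERNAL,cv2.CHAIN_APPROX_NONE)[0]:
        if cv2.contourArea(k)<1000: continue
        p=rays("top",k[:,0,:],z)[:,:2]
        (c0,s,a)=cv2.minAreaRect((p*1000).astype(np.float32)); 
        if s[0]>s[1]: a-=90; s=s[::-1]
        while a>90:a-=180
        while a<-90:a+=180
        out.append((np.round(c0,1),np.round(s,1),round(a,2)))
    return out
E
python3 - <<'E'
from h import *
im,d=optics.get_image("top")
for c in R_: print(c,rect(im,d,c))
W=cloud("top",d)
for u,v in[(304,175),(188,170),(190,118),(300,110),(320,140),(190,150),(343,290),(180,270)]:print(u,v,np.round(W[v,u],4))
h=cv2.cvtColor(im,cv2.COLOR_RGB2HSV)
# strip: saturated brown, height ~26mm
m=((W[...,2]>.018)&(W[...,2]<.036)&(h[...,1]>120)&(h[...,0]<18)).astype(np.uint8);m[:95]=0;m[135:]=0;m[:,:120]=0;m[:,370:]=0
ks=max(cv2.findContours(m,0,1)[0],key=cv2.contourArea);p=rays("top",ks[:,0],.026)[:,:2]*1000
print("strip",cv2.minAreaRect(p.astype(np.float32)),cv2.boxPoints(cv2.minAreaRect(p.astype(np.float32))))
# cork mats
m=cv2.inRange(h,np.array((5,90,40)),np.array((22,255,200)));m[(W[...,2]>.012)]=0;m[:112]=0;m[172:]=0
for k in cv2.findContours(cv2.morphologyEx(m,3,np.ones((5,5))),0,1)[0]:
    if cv2.contourArea(k)>1500: p=rays("top",k[:,0],0)[:,:2]*1000;print("mat",cv2.boundingRect(k),p.min(0),p.max(0))
cv2.imwrite("pics/crop.png",cv2.resize(im[90:240,120:370,::-1],None,fx=3,fy=3))
E
```

```text
green [(array([ 600.9, -120.5]), array([104.8, 184.1]), 2.27)]
cream []
orange []
yellow []
304 175 [ 0.6312 -0.1216  0.0848]
188 170 [0.6475 0.1159 0.0843]
190 118 [0.7714 0.1225 0.0287]
300 110 [ 0.7828 -0.1178  0.0287]
320 140 [ 0.7211 -0.1609  0.0027]
190 150 [ 7.066e-01  1.287e-01 -5.000e-04]
343 290 [ 0.3971 -0.1938  0.0828]
180 270 [0.4441 0.1331 0.084 ]
strip ((772.8035888671875, 4.9886322021484375), (25.092418670654297, 495.9920959472656), 2.4690022468566895) [[ 749.58563  252.21397]
 [ 770.95245 -243.31767]
 [ 796.02155 -242.23671]
 [ 774.6547   253.29494]]
mat (139, 124, 98, 48) [656.73384186  26.45103515] [763.27825859 242.77603389]
mat (257, 116, 93, 54) [ 655.01763214 -224.9361298 ] [774.65512176 -21.31936651]
```

View pics/crop.png

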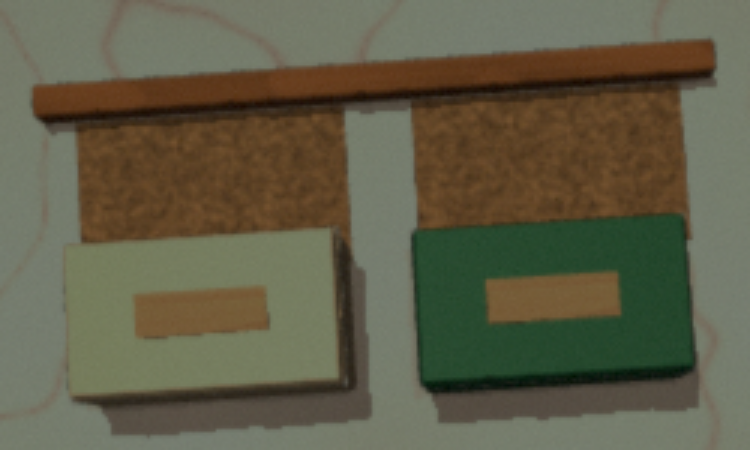

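The crop confirms it: green lid with wooden inlay, in the right-hand lane, with cork ahead of it. In the strip frame the bin is at about x=-165, y=-118 mm, square within 0.2°. That is 110 mm short of the strip, which fits the 95–140 mm given. I'll tilt the closed gripper so the fingertips push low on the face and clear any overhang of the lid.

```bash
cat >> h.py <<'E'
from scipy.spatial.transform import Rotation as Ro
YS=np.radians(2.47); S0=np.array([760.8,4.5])/1000
ex=np.array([np.cos(YS),np.sin(YS)]); ey=np.array([-ex[1],ex[0]])
TILT=np.radians(15)
# tool z tilted ahead; tool y along -strip y or + (choose nearest)
def quat(flip=False):
    z=np.r_[np.sin(TILT)*ex,-np.cos(TILT)]; y=np.r_[ey,0]*(-1 if flip else 1); x=np.cross(y,z)
    return Ro.from_matrix(np.c_[x,y,z]).as_quat(),z,
def tcp(fx,y,ztip,flip=False):
    "fx: strip-frame x of finger front edge (m), y strip-frame"
    q,z=quat(flip); xy=S0+ex*(fx-.011*np.cos(TILT))+ey*y
    return np.r_[xy,ztip]-.025*z,q
def bin_(show=None):
    im,d=optics.get_image("top")
    if show: cv2.imwrite(f"pics/{show}.png",im[60:320,80:420,::-1].repeat(2,0).repeat(2,1))
    o=rect(im,d,"green")
    c,s,a=max(o,key=lambda k:k[1].prod()); v=c/1000-S0
    return np.array([v@ex*1000,v@ey*1000]),a-np.degrees(YS),s
E
python3 - <<'E'
from h import *
im,d=optics.get_image("top");W=cloud("top",d)
h=cv2.cvtColor(im,cv2.COLOR_RGB2HSV)
print(h[297,150],h[190,150],h[180,400])
for uv in[(355,264),(394,300),(293,327),(153,255),(234,292),(237,218),(142,172),(235,168),(141,223)]:print(uv,np.round(rays("top",uv,.085)[0],3))
print(bin_())
for fl in(0,1):
  for a in((-.25,-.05,.2),(-.25,-.05,.018),(-.11,-.05,.018),(-.25,-.19,.018),(-.11,-.19,.018)):
    p,q=tcp(*a,fl); j=r.solve_ik(p,q); print(fl,a,np.round(p,3),None if j is None else np.round(j,2))
E
```

```text
[ 15 216 117] [ 36  68 124] [ 24 218 104]
(355, 264) [ 0.448 -0.219  0.085]
(394, 300) [ 0.375 -0.294  0.085]
(293, 327) [ 0.327 -0.092  0.085]
(153, 255) [0.475 0.187 0.085]
(234, 292) [0.398 0.025 0.085]
(237, 218) [0.546 0.017 0.085]
(142, 172) [0.646 0.21  0.085]
(235, 168) [0.649 0.019 0.085]
(141, 223) [0.541 0.212 0.085]
(array([-164.82582566, -117.70597774]), np.float64(-0.0900000000000003), array([104.3, 183.8]))
0 (-0.25, -0.05, 0.2) [ 0.496 -0.057  0.224] [-0.33  0.17  1.82  0.12  0.91 -2.  ]
0 (-0.25, -0.05, 0.018) [ 0.496 -0.057  0.042] [-0.33  0.46  2.05  0.24  0.4  -2.15]
0 (-0.11, -0.05, 0.018) [ 0.636 -0.051  0.042] [-0.24  0.63  1.66  0.13  0.6  -1.95]
0 (-0.25, -0.19, 0.018) [ 0.502 -0.197  0.042] [-0.61  0.51  1.92  0.32  0.52 -2.49]
0 (-0.11, -0.19, 0.018) [ 0.642 -0.191  0.042] [-0.46  0.68  1.55  0.2   0.68 -2.22]
1 (-0.25, -0.05, 0.2) [ 0.496 -0.057  0.224] [-0.33  0.17  1.82  0.12  0.91  1.14]
1 (-0.25, -0.05, 0.018) [ 0.496 -0.057  0.042] [-0.33  0.46  2.05  0.24  0.4   0.99]
1 (-0.11, -0.05, 0.018) [ 0.636 -0.051  0.042] [-0.24  0.63  1.66  0.13  0.6   1.2 ]
1 (-0.25, -0.19, 0.018) [ 0.502 -0.197  0.042] [-0.61  0.51  1.92  0.32  0.52  0.65]
1 (-0.11, -0.19, 0.018) [ 0.642 -0.191  0.042] [-0.46  0.68  1.55  0.2   0.68  0.92]
```

```bash
sed -i 's/ztip,flip=False/ztip,flip=True/' h.py
cat >> h.py <<'E'
ZT=.026
def go(fx,y,z=ZT,speed=.2,mf=None):
    p,q=tcp(fx,y,z); return r.move_straight(p,q,speed=speed,max_force=mf)
def face(b,ly):
    "strip-frame point on near face at local y (mm)"
    c,a=b[0],np.radians(b[1]); return (c+np.array([-55*np.cos(a)-ly*np.sin(a),-55*np.sin(a)+ly*np.cos(a)]))/1000
E
python3 - <<'E'
from h import *
command_gripper(0.0)
p,q=tcp(-.25,-.05,.2); r.reach(p,q)
b=bin_("a"); print(b); f=face(b,70); print(f)
go(-.245,f[1],speed=.15); go(f[0]-.006,f[1],speed=.1)
s=r.read_state();print(s["time_s"],s["eef_pos"],s["contact_force"])
print(go(f[0]+.012,f[1],speed=.05,mf=30)); s=r.read_state();print(s["time_s"],s["contact_force"],s["eef_pos"])
print(bin_("b"))
E
```

```text
(array([-164.6303211 , -117.81450409]), np.float64(-0.1200000000000001), array([103.9, 183.7]))
[-0.21948359 -0.04769947]
4.625 [ 0.52074711 -0.05358779  0.05057038] [-0.83006199  0.49104232  0.87368537]
False
5.1333 [-0.99106201  0.16763433  0.48215836] [ 0.5386169  -0.05274192  0.05004755]
(array([-163.15757249, -118.47859106]), np.float64(-1.0000000000000002), array([104.2, 183.7]))
```

View pics/b.png

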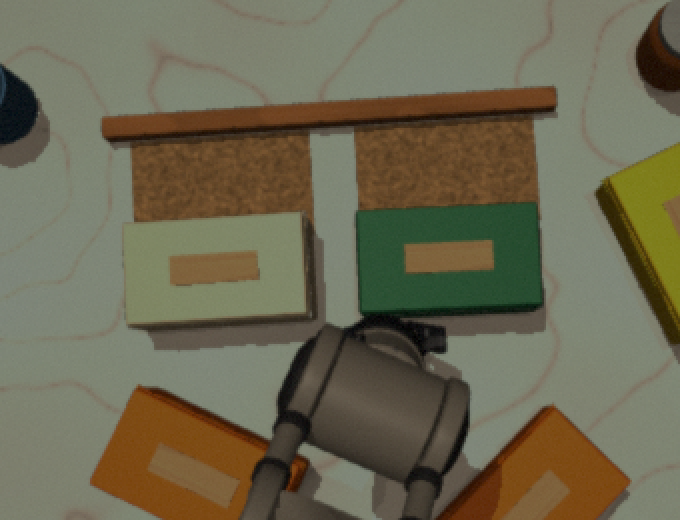

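Picture b shows the arm behind the bin's near-left corner with the lid fully visible at (450,260) in the crop. The bin has turned 1°, and contact came about 9 mm later than planned. I'll carry on in a closed loop, measuring between small steps.

```bash
cat >> h.py <<'E'
def cur():
    s=r.read_state(); p=np.array(s["eef_pos"]); 
    z=Ro.from_quat(s["eef_rot"]).apply([0,0,1]); v=(p+.025*z)[:2]-S0
    return v@ex+.011*np.cos(TILT), v@ey, s
def push(target,side,step=.008,y=None,n=12,xstop=-63):
    "push on from here until angle reaches target (deg)"
    fx,y0,_=cur(); y=y0 if y is None else y
    for i in range(n):
        fx+=step; hit=go(fx,y,speed=.06,mf=32); b=bin_(); s=r.read_state()
        print("t%.1f x%.1f y%.1f a%.1f F%s %s"%(s["time_s"],b[0][0],b[0][1],b[1],np.round(s["contact_force"],1),b[2]),hit)
        if hit or abs(b[2][0]-104)>3 or abs(b[2][1]-184)>3: print("STOP");return b
        if (b[1]-target)*side<=0 : break
        rem=abs(target-b[1]); step=np.clip(rem*.0025,.003,.012)
    return b
def switch(b,ly,back=.015,gap=.0):
    fx,y,_=cur(); f=face(b,ly); fb=min(fx-back,f[0]-.006)
    go(fx-back,y,speed=.15); go(fb,f[1],speed=.2); go(f[0]+gap,f[1],speed=.1,mf=25)
E
python3 - <<'E'
from h import *
b=push(-8,1)
print(r.read_state()["time_s"])
bin_("c")
E
```

```text
t5.5 x-158.4 y-120.1 a-3.5 F[-1.3  0.8 -0.8] [104.6 182.1] False
t5.9 x-151.4 y-122.6 a-7.8 F[ 0.6 -0.1 -0.3] [104.4 183.7] False
t6.2 x-150.4 y-122.8 a-8.5 F[-4.1  0.7  0.9] [104.6 184. ] False
6.2083
```

View pics/c.png

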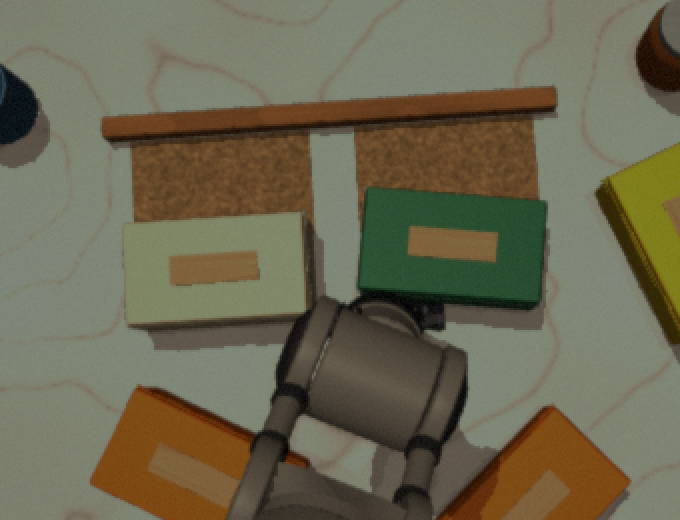

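The left corner is ahead by 8.5° (28 mm) and nothing else was touched. Now the right corner.

Run:
```python
from h import *
b=bin_(); switch(b,-70,gap=.004); b=push(3,-1); 
print(r.read_state()["time_s"]); bin_("d")
```

```text
t8.0 x-148.5 y-122.1 a-7.3 F[-0.6  0.3  0.5] [105.1 183.8] False
t8.4 x-140.8 y-119.7 a-3.8 F[-0.4  0.2  0.3] [103.1 183.9] False
t8.8 x-132.9 y-117.2 a0.2 F[ 0.1 -0.3  0.3] [104.1 183.6] False
t9.1 x-129.4 y-115.6 a2.4 F[-0.1 -0.3 -0.1] [105.8 183.7] False
t9.4 x-127.0 y-115.2 a3.0 F[-4.1 -2.   0.2] [104.2 183.9] False
9.4083
```

View pics/d.png

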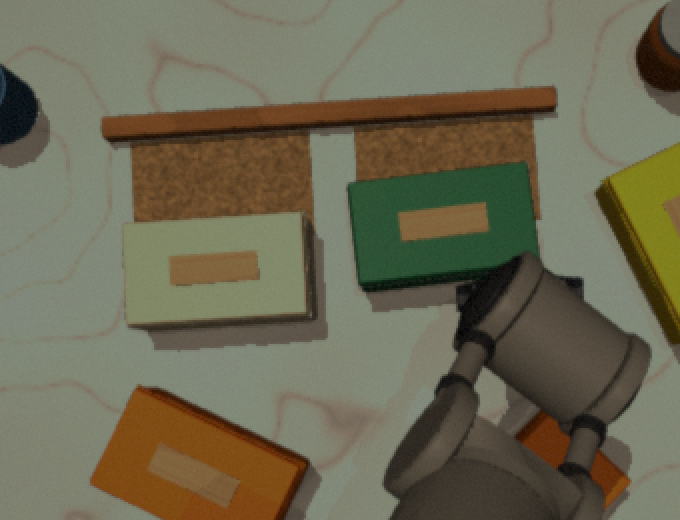

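The right corner is now level and slightly ahead at +3°, and the lid can still be measured. On to the next cycles.

Run:
```python
from h import *
b=bin_(); switch(b,68,gap=.004); b=push(-8,1)
print("R");switch(b,-68,gap=.004); b=push(1,-1)
bin_("e"); print(r.read_state()["time_s"])
```

```text
t11.2 x-126.1 y-115.7 a2.1 F[-0.8  0.4 -0.1] [105.2 184. ] False
t11.6 x-118.7 y-118.2 a-1.7 F[-0.7 -0.4  0.4] [105.2 183.8] False
t12.0 x-110.6 y-120.6 a-5.6 F[-0.7  1.3 -1. ] [104.6 183.9] False
t12.3 x-107.0 y-121.9 a-7.4 F[-2.   1.7 -0.6] [104.6 183.7] False
t12.6 x-106.0 y-122.4 a-8.4 F[-3.8  1.6  0.5] [105.5 183.6] False
R
t14.2 x-104.2 y-122.0 a-7.2 F[-1.  -0.9  0.4] [105.2 183.9] False
t14.6 x-96.2 y-119.5 a-4.4 F[-0.4 -0.2  0.5] [105.7 183. ] False
t15.0 x-88.4 y-116.9 a0.0 F[-0.2  0.   0. ] [104.6 183.6] False
t15.3 x-86.8 y-116.6 a0.9 F[-3.9 -1.   1.3] [104.3 184.2] False
t15.6 x-85.3 y-115.9 a1.7 F[-5.  -1.6  0.7] [105.2 183.5] False
15.6667
```

View pics/e.png

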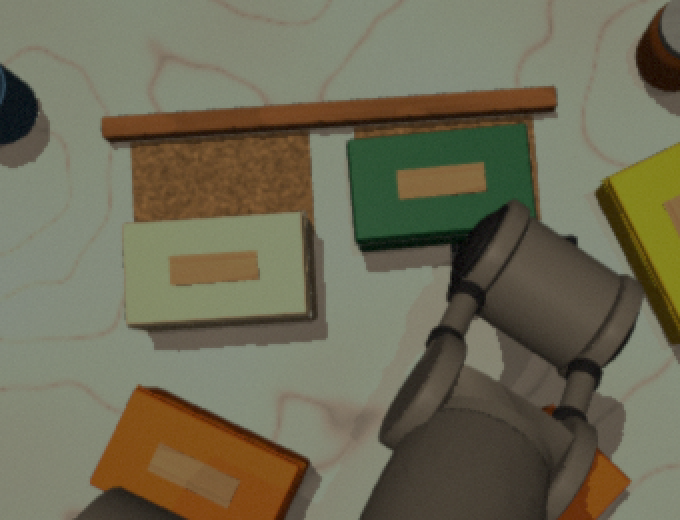

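30 mm to go. Next the left corner ahead again until it nears the strip, then the right corner home.

Run:
```python
from h import *
b=bin_(); switch(b,68,gap=.004); b=push(-7,1)
bin_("f"); print(r.read_state()["time_s"])
im,d=optics.get_image("side"); cv2.imwrite("pics/fs.png",im[:,:,::-1])
```

```text
t17.4 x-83.5 y-116.7 a0.4 F[ 0.3 -0.2 -0.7] [106.  184.2] False
t17.8 x-75.5 y-119.1 a-4.0 F[-0.7  0.2  0.3] [106.3 183.2] False
t18.1 x-70.6 y-120.8 a-5.3 F[-1.8  1.3 -0.2] [106.  184.1] False
t18.4 x-68.0 y-121.6 a-6.9 F[-3.3  2.   0.2] [106.2 183.7] False
t18.7 x-66.7 y-121.9 a-7.5 F[-4.9  2.4  1.4] [106.  183.9] False
18.7417
```

View pics/f.png

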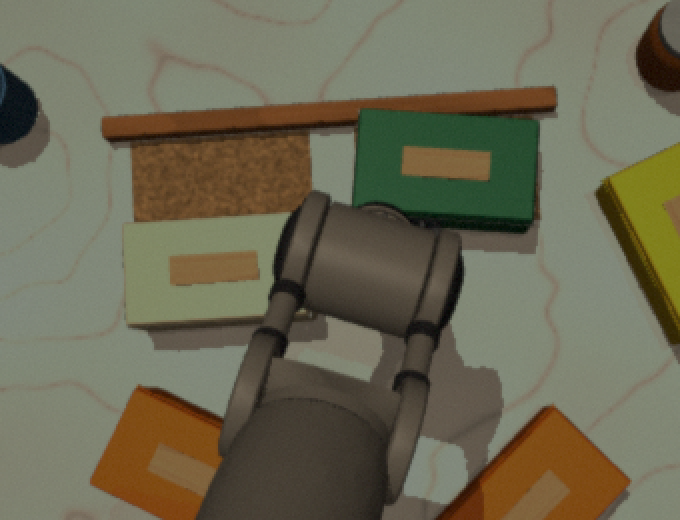

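View pics/fs.png

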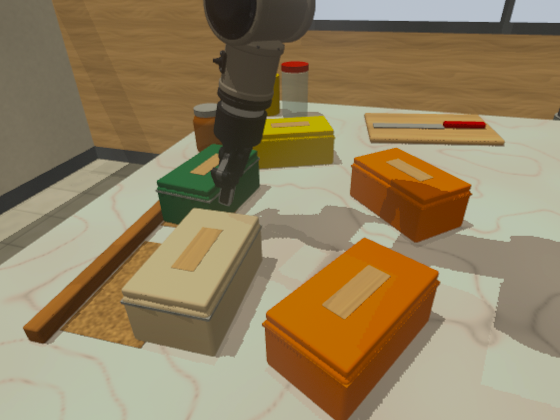

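The left corner is at the strip (crop 360,108) with the bin turned 7.5°, and the cream bin hasn't moved. Now the right corner, until it is square.

Run:
```python
from h import *
b=bin_(); switch(b,-68,gap=.004); b=push(-.5,-1)
bin_("g"); print(r.read_state()["time_s"])
```

```text
t20.5 x-65.0 y-121.6 a-6.0 F[-0.6 -0.1 -0.4] [105.3 184.1] False
t20.9 x-58.5 y-119.4 a-2.4 F[-0.   0.2  0.5] [104.3 184.1] False
t21.2 x-56.1 y-118.5 a-0.9 F[-1.8 -1.   0.2] [104.3 184.1] False
t21.5 x-54.6 y-117.8 a0.0 F[-4.  -2.8  1.1] [104.4 183.6] False
21.55
```

View pics/g.png

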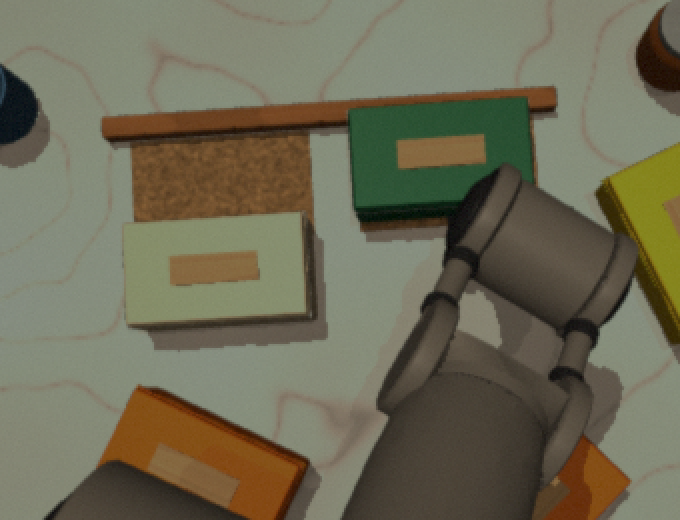

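It measures x=-54.6 mm (touching is -55), 0.0°. I'll give the left corner a light force-limited nudge to confirm it is seated, then retract and do the final check.

Run:
```python
from h import *
b=bin_(); switch(b,60,gap=.006)
fx,y,_=cur(); print(go(fx+.008,y,speed=.03,mf=14), r.read_state()["contact_force"], bin_())
fx,y,_=cur(); go(fx-.04,y,speed=.15); go(fx-.06,y,.16,speed=.2); r.hold(.3)
print("final",bin_("z"))
im,d=optics.get_image("top")
for uv in [(237,218),(142,172)]: pass
R_["cream"]=((25,30,90),(48,110,255))
print(rect(im,d,"cream"))
im0=cv2.imread("pics/top0.png")[:,:,::-1].copy()
print("cream shift px",cv2.phaseCorrelate(im0[160:232,135:242].mean(2),im[160:232,135:242].mean(2)))
W=cloud("top",d);m=mask(im,"green")>0;z=W[...,2][m&(W[...,2]>.07)];print("lid z",np.percentile(z,[5,50,95]),r.read_state()["time_s"])
im,d=optics.get_image("side"); cv2.imwrite("pics/zs.png",im[:,:,::-1])
```

```text
True [-0.28649373 -0.85242298  0.2751688 ] (array([ -54.73409079, -117.95074949]), np.float64(0.020000000000000018), array([104.4, 183.8]))
final (array([ -55.23362625, -117.92920135]), np.float64(-0.020000000000000018), array([105.7, 183.7]))
[(array([599.2, 119.8]), array([101.9, 183.1]), 2.43)]
cream shift px ((-0.007299464572049885, 0.17039939864846332), 0.5214607741094504)
lid z [0.0811685  0.08521762 0.08855926] 24.8667
```

View pics/z.png

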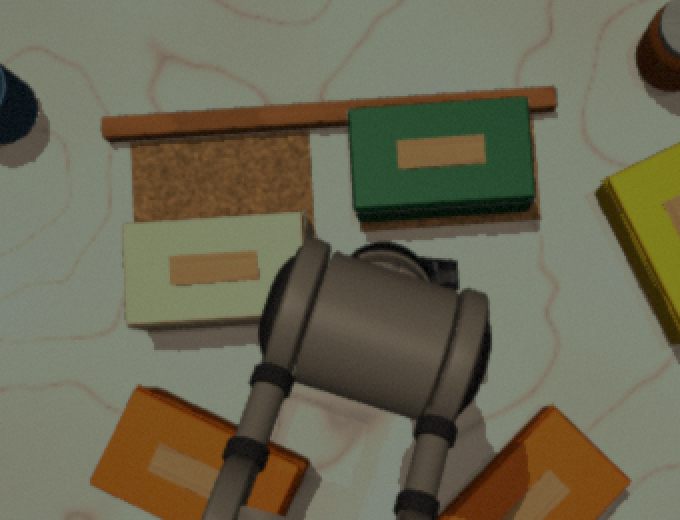

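View pics/zs.png

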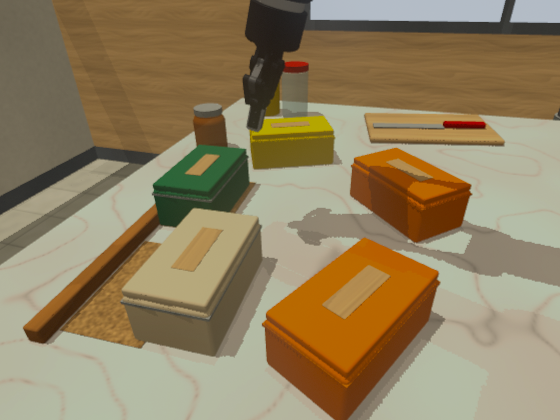

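The green bin stands flat and square against the strip (crop 440,155), and the cream bin is where it started. The arm is clear of both, so I'm handing in.

```bash
python3 -c "
from workcell import r
r.finish_job()"
```

```text
the job is handed in; nothing more can be done
```

The green bin is home: I walked it about 110 mm across its mat to the wooden strip and handed the job in after about 25 s of the 67 s allowed. No verdict was reported.

**How it went:** I pushed low on the bin's near face with the closed, tilted fingertips, left and right in turn. The bin's angle after each push was:

| Push | Angle |
|---|---|
| Left | 8.5° right |
| Right | 3.0° left |
| Left | 8.4° right |
| Right | 1.7° left |
| Left | 7.5° right |
| Right | 0° |

The largest swing measured was 8.5°. A last light, force-limited nudge on the left stopped at its limit without moving the bin.

**Last checks:**
- **Along the strip's x:** -55.2 mm, against a touching position of -55 mm.
- **Sideways:** -117.9 mm, so 7 mm off the lane middle; 25 mm is allowed.
- **Square and flat:** 0.0° to the strip, with the lid at 85 mm height.
- **Cream bin:** its image shifted less than 0.2 pixel. At the end the arm hid part of it from above, so its final outline is less exact; the side view shows it in place.

**What disagreed:**
- **Contact:** it came about 9 mm later than planned on the first push. I corrected for it with the camera.
- **Lid size:** it measured about 5 mm smaller than the given size throughout, which I put down to edge pixels.

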